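# Lay the retaining bar over the sample vials

## Task

Draw the red retaining bar out of its slate-blue parking sleeve by the end that sticks out, lay it flat on the bench clear of the sleeve and let go of it, then take it again by its middle. Lay it across the two raised channels at the ends of the vial rack so that it bridges the row of blue-capped vials and lies level, fully down in both channels; lower it in, do not drop it from above the rack. Leave the two bottles and the beaker where they stand.

Things in the scene. Friction and masses are not known exactly. Their poses are not given: they have to be found in the camera images.
- bar: Red straight bar, rectangular, 200 long x 24 wide x 16 high (mm), about 0.2 kg. Origin: centre of its underside. x along its length, y across, z up. The same either way round. At the start it lies on the bench inside the sleeve, about 47 mm of its +x end sticking out of the mouth.
- bar_mid (a point): Centre of the bar's volume (8 mm above its underside).
- sleeve: Slate-blue low parking sleeve fixed to the bench: roofed channel without floor, outside 160 (x) x 40 x 28 mm high, inside 32 wide x 24 high, closed at -x, open at its mouth at +x; flat screw flanges beside it (to 41 mm from its axis, 2 mm thick). Origin: centre of its length, on the bench. The bar slides out along +x.
- sleeve_mouth (a point): Middle of the sleeve's mouth, on the bench, 80 mm from the sleeve's origin along its +x.
- rack: White-based fixed vial rack. Base plate 250 (x) x 84 x 8 mm; a row of four amber vials with blue caps along x in the middle (24 mm wide, tops 51 mm above the bench); at each end a grey raised channel (see rack_seat) for an end of the bar, too narrow for fingers beside the bar; between them (|x| under 73 mm) fingers have room. Origin: centre of its underside; z up.
- rack_seat (a point): Where the middle of the bar's underside belongs: midway between the channels, level with their floors, 60 mm above the bench. Axes as the rack's. Channel floors run from 73 to 108 mm either way along x, then an end lip 8 mm high; side cheeks stand 34 mm apart, flared above to about 44 mm, tops 26 mm above the floor.
- clear_bottle: Bystander: clear bottle with grey cap, 72 mm across, 130 high. Origin: centre of its underside. Leave alone.
- amber_bottle: Bystander: amber bottle with blue cap, 66 mm across, 120 high. Origin: centre of its underside. Leave alone.
- beaker: Bystander: white open beaker, 66 mm across, 80 high. Origin: centre of its underside. Leave alone.
Not all that is in view belongs to the job. Several things have the shape of the bar; the one meant has the colours described above. Several things look just like the sleeve: the one meant starts farthest from the robot's base.

How it is judged:
By the outcome, as a careful person would: the job done as asked, in the order asked, and still so for the second after the job is handed in, with the robot touching nothing.
It also fails if it takes over 51 s, if anything falls off the work surface, if the arm or the gripper's body presses on something with over 40 N, if the wrist force passes 120 N, or if a joint passes its speed limit or range.

## Robot

A 6-joint arm with a two-finger parallel gripper is mounted at the origin on the work surface. World frame = base frame: x ahead of the robot, y to its left, z up, the work surface at z = 0. Lengths are in m, angles in rad, forces in N, time in s.
With the tool pointing down it reaches from about 0.4 to 0.825 m from the base axis. Payload 7 kg.
Tool frame: the origin (TCP) lies midway between the tips of the shut fingers; the grasp point (between the pads) lies 19 mm behind it; z points along the fingers, y is the line along which they close (so a half turn about z gives the same grasp; the last joint's range is limited). The gripper opens to 85 mm and grips with 20 to 120 N. Pads are 22 mm wide; open, the fingers measure 114 mm over their backs; the gripper's body (76 mm by 85 mm) begins 54 mm behind the grasp point. The pads swing forward as they close: fully open they stand 13 mm farther back than shut.
Start: joints at [1.533, 0.359, 0.012, 0, -1.224, -0.288], TCP at [0.216, 0.639, 0.196] pointing down, gripper open.
Joint ranges: [-3.07, 3.07], [-1.43, 2.12], [-1.02, 1.25], [-3.03, 1.67], [-3.05, -0], [-3.03, 3.03]. Speed limits (rad/s): [2.39, 2.39, 3.01, 3.14, 3.14, 3.14].

## Interface

Orientations are given as a 3x3 rotation matrix whose columns are the frame's x, y, z axes.
In Python, from rig import r, eyes, job gives the robot as it stands.
- The arm moves only by the shell command python3 -m handwheel 'ROWS'. ROWS is text: rows parted by semicolons, each of 5 numbers parted by spaces: the shift along the tool's x, y, z in units of 0.04 m (1.0 is 0.04 m), then the turn about the tool's z in units of 4 degrees (1.0 is 4 degrees), then the closure, from 0 (fully open) to 1 (shut). In form: tx ty tz spin claw; .... A call has 1 to 10 rows; each row shifts and turns the commanded pose from where the row before left it, along the tool's axes as they then stand; what a row does not reach is not made up. A row lasts 1/10 s, in which the tool goes at most 50 mm and 8.59 degrees, less where a joint would pass 70% of its speed; a pose out of reach is approached as far as the arm can. A call with a number of a shift or a turn outside -1 to 1 is refused whole. A call with a gripper value outside its range is refused whole. The fingers move at their own pace and stop on an object; the grip force is fixed at half the most. Time passes only in rows, so rows that do not move let the fingers close. It gives the time, the measured TCP pose, the force, the opening and the grip force at its end, in the units of the state.
- r.state(): the state, without advancing time (a new reading comes with each control period).
- eyes.grab_frame(name): name is "scene" or "top" or "wrist"; returns a dict with "color" (400x640x3 uint8, red, green, blue), "mtx" (3x3 intrinsics, pixels), "k1" (the pictures are not rectified: a ray, as slopes to the right and down, at radius r is drawn at 1 + k1 r^2 times it, then the intrinsics apply), "position" and "rotation" of the camera in the world. Camera axes: x right, y up, looking along -z (the intrinsics and any distortion apply to the point x, -y, -z); pixel columns grow to the right and rows downward; lengths in m; the calibration is good to about 2 mm. A picture is of the moment at which its call begins. There is no depth.
- job.hand_in(): hands the job in; it is judged then, once.
The state is a dict: "time": time; "joints": joint angles; "joint_vel": joint speeds; "tau": joint torques, N m; "position": TCP position; "tcp_rot": TCP orientation; "wrist_force": force on the tool from outside, world axes, zero at the start; "torque": the same for the moment, N m; "gripper_width": opening from 0.0 (shut) to 1.0 (fully open); "finger_force": force on a finger pad.
Only numpy, scipy, OpenCV 4.12 (cv2) and the standard library are available. Lean on these libraries where they do the work, as an engineer would, in place of code of your own. Each camera call takes 0.05 s, during which the arm holds its last target. There are 200 camera calls.

## Working session

There is one attempt and no reset: what is moved stays moved. The work goes in short steps, Python scripts to look and compute and a shell command to move; the robot and the scene stay as the last step left them, time stands still between calls to the robot, and variables do not carry over. Pictures are saved under pics/ and viewed, at most 11 in all, crops included, and the job is handed in when it is done.

```bash
ls; mkdir -p pics; python3 - <<'E'
from rig import r,eyes,job
import cv2,pickle
s=r.state();print(s)
for n in("scene","top"):
    f=eyes.grab_frame(n);pickle.dump(f,open(f"{n}.pkl","wb"));cv2.imwrite(f"pics/{n}1.png",f["color"][:,:,::-1])
    print(n,f["mtx"].tolist(),f["k1"],f["position"],f["rotation"])
E
```

```text
pics
{'time': 0.0, 'joints': array([ 1.53309880e+00,  3.59384432e-01,  1.10145746e-02, -3.39611696e-04,
       -1.22410239e+00, -2.88115648e-01]), 'joint_vel': array([ 0.00090601, -0.00040521,  0.00016697, -0.00164199, -0.00064739,
       -0.00357346]), 'tau': array([ 4.71327130e-04, -5.83320522e+01,  2.93412799e+01,  6.93635255e+00,
       -5.97050384e-03,  3.96616116e-06]), 'position': array([0.21590363, 0.63894263, 0.19474795]), 'tcp_rot': array([[ 9.47353764e-01, -3.20188539e-01, -3.82340725e-04],
       [-3.20188722e-01, -9.47352320e-01, -1.66267461e-03],
       [ 1.70157980e-04,  1.69756223e-03, -9.99998545e-01]]), 'wrist_force': array([ 0.14249896,  0.46989545, -0.58608788]), 'torque': array([-0.0433105 , -0.03122941, -0.02550215]), 'finger_force': 0.0, 'gripper_width': 0.9998031418561756}
scene [[380.31277729804276, 0.0, 321.0682466841776], [0.0, 380.31277729804276, 198.32631461504673], [0.0, 0.0, 1.0]] 0.02248690435259433 [0.90584274 0.53483167 0.94027064] [[-0.77246995 -0.5219799   0.36170038]
 [ 0.63493158 -0.62375156  0.45584633]
 [-0.01233144  0.58178259  0.81325086]]
top [[414.64694148498137, 0.0, 318.20387379001403], [0.0, 414.64694148498137, 201.81922452788356], [0.0, 0.0, 1.0]] -0.0008904526640087252 [0.31378261 0.02461357 1.25061508] [[ 0.00970909  0.98659087 -0.16292386]
 [-0.99977025  0.00646391 -0.02043673]
 [-0.01910957  0.16308485  0.98642696]]
```

View pics/top1.png

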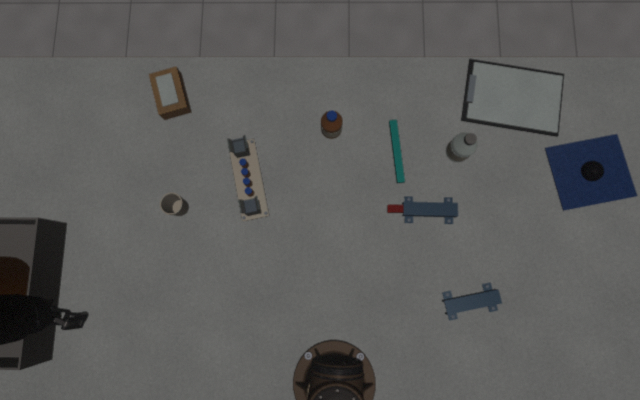

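View pics/scene1.png

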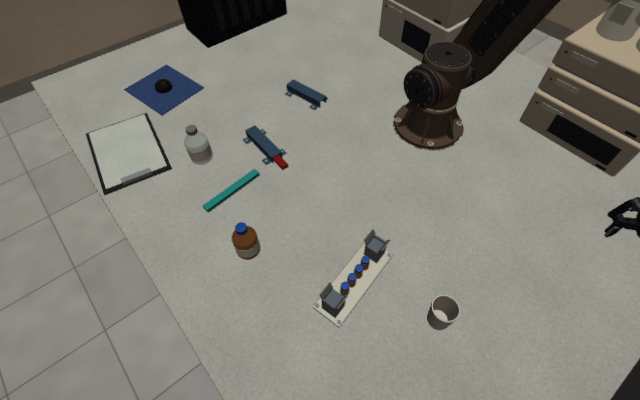

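Top view: the red stub is at px (396,209), coming out of the far sleeve at (430,209). Possible mix-ups are the empty sleeve at (472,301), nearer the base, and the teal bar at (397,152). I choose the red bar and the far sleeve. The rack is at (249,178), the beaker at (173,204), and the bottles at (332,124) and (463,146).

```bash
cat > h.py <<'E'
import numpy as np,cv2
def ray(f,uv):
    d=np.array([[f["k1"],0,0,0]],float)
    p=cv2.undistortPoints(np.array(uv,float).reshape(-1,1,2),np.array(f["mtx"]),d).reshape(-1,2)
    return np.c_[p[:,0],-p[:,1],-np.ones(len(p))]@np.array(f["rotation"]).T
def onz(f,uv,z):
    d=ray(f,uv);c=np.array(f["position"]);return c+d*((z-c[2])/d[:,2])[:,None]
def proj(f,P):
    q=(np.atleast_2d(P)-f["position"])@np.array(f["rotation"])
    x=q[:,0]/-q[:,2];y=-q[:,1]/-q[:,2];k=1+f["k1"]*(x*x+y*y);m=np.array(f["mtx"])
    return np.c_[x*k*m[0,0]+m[0,2],y*k*m[1,1]+m[1,2]]
def blob(f,lo,hi,box=None):
    h=cv2.cvtColor(f["color"],cv2.COLOR_RGB2HSV);m=cv2.inRange(h,lo,hi)
    if box: k=np.zeros_like(m);k[box[1]:box[3],box[0]:box[2]]=1;m=m*k
    return m
E
python3 - <<'E'
import pickle
from h import *
t=pickle.load(open("top.pkl","rb"));s=pickle.load(open("scene.pkl","rb"))
m=blob(t,(0,120,60),(8,255,255),(370,190,440,230));ys,xs=np.nonzero(m)
print("red top",len(xs),cv2.minAreaRect(np.c_[xs,ys].astype(np.float32)));
b=cv2.boxPoints(cv2.minAreaRect(np.c_[xs,ys].astype(np.float32)));print(onz(t,b,.016).round(4).tolist())
m=blob(s,(0,120,60),(8,255,255),(260,140,300,180));ys,xs=np.nonzero(m)
b=cv2.boxPoints(cv2.minAreaRect(np.c_[xs,ys].astype(np.float32)));print("scene",onz(s,b,.012).round(4).tolist())
for n,f,bx in(("top",t,(225,150,270,205)),("scene",s,(330,245,385,300))):
    m=blob(f,(105,150,60),(130,255,255),bx);c=cv2.connectedComponentsWithStats(m)
    for st,ce in zip(c[2][1:],c[3][1:]):
        if st[4]>6: print(n,"cap",st[4],ce.round(1),onz(f,[ce],.049)[0].round(4))
a=cv2.resize(t["color"][180:240,375:475],None,fx=7,fy=7,interpolation=cv2.INTER_CUBIC)[:,:,::-1]
c=cv2.resize(t["color"][120:230,200:290],None,fx=6,fy=6,interpolation=cv2.INTER_CUBIC)[:,:,::-1]
d=cv2.resize(s["color"][225:335,300:410],None,fx=5,fy=5,interpolation=cv2.INTER_CUBIC)[:,:,::-1]
a=cv2.resize(a,(400,240));c=cv2.resize(c,(400,489))
e=cv2.resize(s["color"][110:180,230:300],(400,360),interpolation=cv2.INTER_CUBIC)[:,:,::-1]
d=cv2.resize(d,(400,400))
L=np.vstack([a,e]);R=cv2.resize(np.vstack([c,d]),(400,600*1)) 
cv2.imwrite("pics/crop1.png",np.clip(np.hstack([L,R]).astype(float)*1.8,0,255).astype(np.uint8) if L.shape[0]==600 else L)
E
```

```text
red top 93 ((395.0, 208.0), (6.0, 14.0), 90.0)
[[0.5094, -0.1597, 0.016], [0.5097, -0.2016, 0.016], [0.4915, -0.2012, 0.016], [0.4912, -0.1593, 0.016]]
scene [[0.513, -0.2097, 0.012], [0.4903, -0.2162, 0.012], [0.4909, -0.155, 0.012], [0.513, -0.1491, 0.012]]
top cap 25 [242.5 161.9] [0.632  0.2776 0.049 ]
top cap 23 [244.2 171.1] [0.6036 0.2713 0.049 ]
top cap 23 [245.9 180.8] [0.5742 0.2651 0.049 ]
top cap 24 [248.  190.6] [0.5446 0.2579 0.049 ]
scene cap 46 [365.1 259.3] [0.5452 0.2576 0.049 ]
scene cap 44 [358.6 268. ] [0.5744 0.2647 0.049 ]
scene cap 49 [351.7 276.6] [0.6038 0.2709 0.049 ]
scene cap 50 [344.7 285.7] [0.6331 0.2777 0.049 ]
```

View pics/crop1.png

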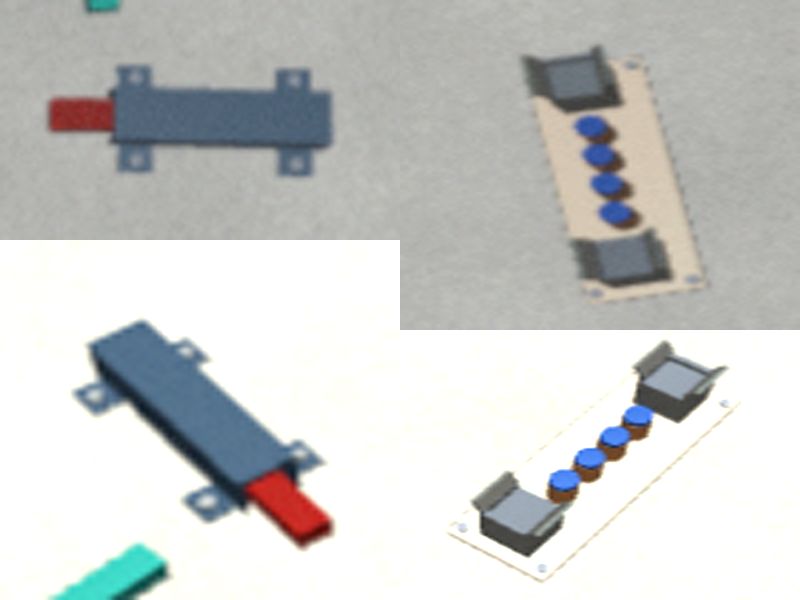

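The crop confirms the red stub in the far sleeve, at top px (387–403,209), with the sleeve flanges at the mouth. The rack's four blue caps lie midway between the two grey channels.

```bash
python3 - <<'E'
import pickle
from h import *
t=pickle.load(open("top.pkl","rb"));s=pickle.load(open("scene.pkl","rb"))
print(t["color"][209,380:412].tolist()); print(t["color"][200:220,430].tolist())
from scipy.optimize import least_squares
# axis of the roof: slate-blue ridge, median rows per column vs background; red/blue masks loose
c=t["color"].astype(int)
m=((c[:,:,0]-c[:,:,2])>25).astype(np.uint8);m[:,:380]=0;m[:190]=0;m[230:]=0;m[:,410:]=0
ys,xs=np.nonzero(m);print(len(xs),xs.min(),xs.max(),ys.min(),ys.max(),onz(t,[[xs.min()-.5,ys.mean()],[xs.mean(),ys.mean()]],.014).round(4))
b=((c[:,:,2]-c[:,:,0])>12);ctr=[]
for u in list(range(418,443)):
    v=np.nonzero(b[195:225,u])[0]+195
    ctr.append((u,(v.min()+v.max())/2,len(v)))
ctr=np.array(ctr);P=onz(t,ctr[:,:2],.026);k=np.polyfit(P[:,1],P[:,0],1);print("roof x=k*y+c",k,ctr[::6])
E
```

```text
[[102, 102, 100], [102, 104, 101], [102, 102, 100], [100, 100, 100], [99, 99, 98], [98, 99, 97], [88, 88, 85], [73, 53, 51], [77, 27, 26], [77, 26, 26], [77, 28, 26], [75, 24, 21], [76, 24, 24], [76, 26, 25], [76, 24, 24], [75, 23, 22], [80, 30, 28], [78, 28, 27], [77, 26, 26], [75, 21, 21], [78, 29, 27], [76, 27, 28], [71, 27, 29], [57, 37, 44], [45, 54, 64], [47, 58, 68], [45, 56, 66], [47, 58, 68], [46, 57, 67], [48, 56, 68], [45, 56, 67], [46, 55, 67]]
[[100, 100, 98], [97, 97, 96], [69, 73, 78], [46, 57, 67], [42, 53, 64], [44, 56, 67], [46, 57, 68], [45, 56, 68], [42, 54, 67], [43, 55, 66], [44, 56, 66], [45, 57, 68], [42, 54, 65], [46, 58, 68], [41, 53, 63], [38, 46, 53], [54, 57, 59], [87, 89, 87], [100, 99, 98], [98, 99, 97]]
110 388 402 205 212 [[ 0.5    -0.1583  0.014 ]
 [ 0.5002 -0.1805  0.014 ]]
roof x=k*y+c [0.03928625 0.50854003] [[418.  208.   13. ]
 [424.  208.5  14. ]
 [430.  209.   13. ]
 [436.  209.   13. ]
 [442.  209.   13. ]]
```

```bash
python3 -m handwheel '0 0 0 1 0;0 0 0 1 0;0 0 0 1 0;0 0 0 1 0;0 0 0 1 0;0 0 0 1 0;0 0 0 1 0;0 0 0 1 0;0 0 0 1 0;0 0 0 1 0'; python3 -m handwheel '0 0 0 1 0;0 0 0 1 0;0 0 0 1 0;0 0 0 1 0;0 0 0 1 0;0 0 0 1 0;0 0 0 1 0;0 0 0 0.85 0'
```

```text
time: 1.1
position: [0.216, 0.6392, 0.1951]
tcp_rot: [[0.517, -0.856, -0.0], [-0.856, -0.517, -0.001], [0.001, 0.001, -1.0]]
wrist_force: [0.0, -0.6, -0.5]
gripper_width: 1.001
finger_force: 0.0
time: 1.9
position: [0.216, 0.6392, 0.1951]
tcp_rot: [[-0.004, -1.0, -0.0], [-1.0, 0.004, -0.001], [0.001, 0.0, -1.0]]
wrist_force: [-0.5, 0.6, 0.5]
gripper_width: 0.999
finger_force: 0.0
```

```bash
python3 -m handwheel '0.5 -0.2 0 0 0;0.95 -0.35 0 0 0;0.95 -0.35 0 0 0;0.95 -0.35 0 0 0;0.95 -0.35 0 0 0;0.95 -0.35 0 0 0;0.95 -0.35 0 0 0;0.95 -0.35 0 0 0;0.95 -0.35 0 0 0;0.95 -0.35 0 0 0'; python3 -m handwheel '0.95 -0.35 0 0 0;0.95 -0.35 0 0 0;0.95 -0.35 0 0 0;0.95 -0.35 0 0 0;0.95 -0.35 0 0 0;0.95 -0.35 0 0 0;0.95 -0.35 0 0 0;0.95 -0.3 0 0 0;0.95 -0.3 0.5 0 0;0.95 -0.3 0.5 0 0'; python3 -m handwheel '0.9 -0.25 0.3 0 0;0.5 0 0 0.5 0;0 0 0 0 0;0 0 0 0 0'
python3 - <<'E'
from rig import r,eyes
import cv2,pickle
f=eyes.grab_frame("wrist");pickle.dump(f,open("w1.pkl","wb"));cv2.imwrite("pics/w1.png",f["color"][:,:,::-1])
s=r.state();print(s["position"],f["position"],f["rotation"])
E
```

```text
time: 2.9
position: [0.3497, 0.2756, 0.1956]
tcp_rot: [[-0.001, -1.0, -0.0], [-1.0, 0.001, 0.0], [-0.0, 0.0, -1.0]]
wrist_force: [1.3, -0.3, 0.0]
gripper_width: 0.999
finger_force: 0.0
time: 3.9
position: [0.4837, -0.1045, 0.1556]
tcp_rot: [[-0.001, -1.0, 0.002], [-1.0, 0.001, 0.0], [-0.0, -0.002, -1.0]]
wrist_force: [0.6, 0.5, 1.1]
gripper_width: 0.999
finger_force: 0.0
time: 4.3
position: [0.4927, -0.1592, 0.1433]
tcp_rot: [[-0.037, -0.999, -0.001], [-0.999, 0.037, 0.0], [-0.0, 0.001, -1.0]]
wrist_force: [0.3, 0.6, -1.4]
gripper_width: 1.004
finger_force: 0.0
[ 0.49293563 -0.15863935  0.14359711] [ 0.48978967 -0.24263553  0.32150258] [[-9.99331144e-01 -3.49164067e-02 -1.08678274e-02]
 [ 3.65551805e-02 -9.45767440e-01 -3.22781146e-01]
 [ 9.91920476e-04 -3.22962527e-01  9.46411233e-01]]
```

View pics/w1.png

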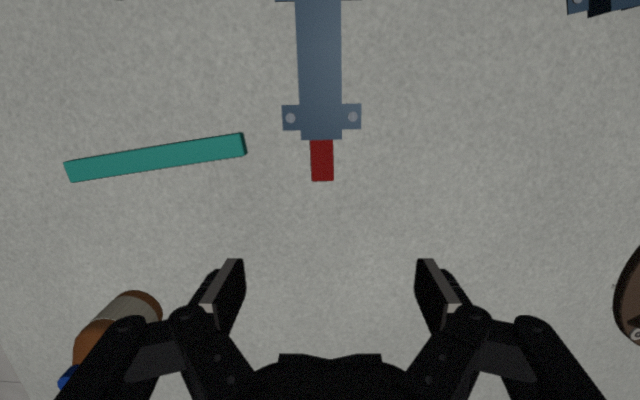

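The wrist view shows the red stub at px (310–334, 140–181) under the sleeve mouth at row 139. The fingers sit on either side, with the stub farther along tool +x.

```bash
python3 - <<'E'
import pickle
from h import *
from rig import r
f=pickle.load(open("w1.pkl","rb"));c=f["color"].astype(int)
m=((c[:,:,0]-c[:,:,2])>40).astype(np.uint8);m[:130]=0;m[190:]=0;m[:,:300]=0;m[:,345:]=0
ys,xs=np.nonzero(m);R=[]
for v in range(145,176): 
    k=xs[ys==v];R.append(((k.min()+k.max())/2,v))
P=onz(f,R,.016);k=np.polyfit(P[:,1],P[:,0],1)
print("bar",k,ys.max(),onz(f,[[xs.mean(),ys.max()+.5],[xs.mean(),ys.min()]],.016))
b=(c[:,:,2]-c[:,:,0])>12
R=[]
for v in range(10,95,5):
    q=np.nonzero(b[v,270:370])[0]+270;R.append(((q.min()+q.max())/2,v))
P=onz(f,R,.028);print("roof",np.polyfit(P[:,1],P[:,0],1))
k=np.array([k[0],k[1]])
s=r.state();Rm=s["tcp_rot"]
tip=onz(f,[[xs.mean(),ys.max()+.5]],.012)[0]
g=np.array([0,tip[1]-.020,.004]);g[0]=np.polyval(k,g[1])
print(g,(g-s["position"])@Rm/.04)
E
```

```text
bar [0.00855526 0.50151318] 180 [[ 0.50086343 -0.16019062  0.016     ]
 [ 0.49896559 -0.20253535  0.016     ]]
roof [0.01196003 0.50127188]
[ 0.49998084 -0.17911116  0.004     ] [ 0.50566005 -0.19533686  3.4898    ]
```

```bash
python3 -m handwheel '0 0 0 -0.4 0;0.51 -0.18 0 0 0;0 0 0.8 0 0;0 0 0.8 0 0;0 0 0.7 0 0;0 0 0.6 0 0;0 0 0.4 0 0;0 0 0.19 0 0;0 0 0 0 0;0 0 0 0 0'; python3 -m handwheel '0 0 0 0 0.4;0 0 0 0 0.6;0 0 0 0 1;0 0 0 0 1;0 0 0 0 1;0 0 0 0 1;0 0 0 0 1;0 0 0 0 1'
```

```text
time: 5.35
position: [0.5009, -0.179, 0.005]
tcp_rot: [[-0.007, -1.0, 0.001], [-1.0, 0.007, -0.0], [0.0, -0.001, -1.0]]
wrist_force: [-0.2, 0.4, -0.7]
gripper_width: 0.996
finger_force: 0.0
time: 6.15
position: [0.5001, -0.1793, 0.0041]
tcp_rot: [[-0.008, -1.0, -0.0], [-1.0, 0.008, 0.0], [-0.0, 0.0, -1.0]]
wrist_force: [0.6, 0.0, -0.1]
gripper_width: -0.002
finger_force: 0.0
```

```bash
python3 - <<'E'
from rig import r,eyes
import cv2,pickle
f=eyes.grab_frame("wrist");pickle.dump(f,open("w2.pkl","wb"));cv2.imwrite("pics/w2.png",f["color"][:,:,::-1])
s=r.state();print(s["position"],s["gripper_width"],s["finger_force"],f["position"])
E
```

```text
[ 0.50013593 -0.17931896  0.00406017] -0.0013385790318044242 0.0 [ 0.49945756 -0.26279964  0.18228292]
```

View pics/w2.png

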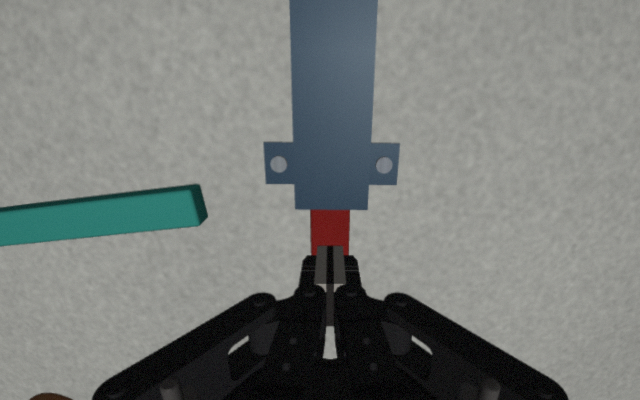

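```bash
python3 - <<'E'
import pickle
from h import *
f=pickle.load(open("w2.pkl","rb"))
for P in ([.5001,-.1793,.004],[.5001,-.1903,.004],[.5001,-.1793,.023],[.5,-.16,.016],[.5,-.1793,.016],[.5,-.207,.028],[.5,-.207,.016]): print(P,proj(f,[P])[0].round(1))
c=f["color"].astype(int);m=((c[:,:,0]-c[:,:,2])>40);m[:200]=0;m[290:]=0
for v in range(206,290,4):
    q=np.nonzero(m[v,280:370])[0]+280
    if len(q): print(v,q.min(),q.max())
E
```

```text
[0.5001, -0.1793, 0.004] [329.5 232.6]
[0.5001, -0.1903, 0.004] [329.4 217. ]
[0.5001, -0.1793, 0.023] [329.5 246.2]
[0.5, -0.16, 0.016] [329.9 268.1]
[0.5, -0.1793, 0.016] [329.7 240.8]
[0.5, -0.207, 0.028] [329.3 205.2]
[0.5, -0.207, 0.016] [329.3 198.2]
210 311 348
214 311 348
218 311 348
222 311 348
226 311 348
230 311 348
234 311 348
238 311 348
242 311 348
246 312 348
250 312 348
254 312 347
```

The wrist picture shows the shut fingers (px 316–344, rows 246–285) lying over the red bar, which shows on both sides of them down to row 255. They closed above it, so I need the true tip height.

```bash
python3 - <<'E'
from rig import r,eyes
import cv2,pickle
from h import *
w=pickle.load(open("w1.pkl","rb"));print(w["mtx"],w["k1"])
# depth of open finger tips in w1 (gap 85mm, px 243..417 row 260)
d=ray(w,[[243,260],[417,260]]);R=np.array(w["rotation"]);print("depth",.085/np.linalg.norm(d[1]-d[0]),"cam z",w["position"][2],"z if so",(w["position"]+d*.085/np.linalg.norm(d[1]-d[0])))
f=eyes.grab_frame("scene");pickle.dump(f,open("s2.pkl","wb"))
print(proj(f,[[.5,-.179,.004],[.5,-.16,.016],[.5,-.16,0]]))
t=eyes.grab_frame("top");pickle.dump(t,open("t2.pkl","wb"))
a=cv2.resize(f["color"][85:185,230:330],(600,600),interpolation=cv2.INTER_CUBIC)[:,:,::-1]
cv2.imwrite("pics/s2.png",np.clip(a*1.7,0,255).astype(np.uint8))
E
```

```text
[[299.33820811   0.         329.61745106]
 [  0.         299.33820811 199.73884811]
 [  0.           0.           1.        ]] -0.04686122095157358
depth 0.14536159986156516 cam z 0.32150257975965707 z if so [[ 0.53468056 -0.16942183  0.19339576]
 [ 0.44973749 -0.16631264  0.19348076]]
[[281.53218651 163.66272382]
 [284.66542534 164.66364567]
 [285.11354667 167.90488833]]
```

View pics/s2.png

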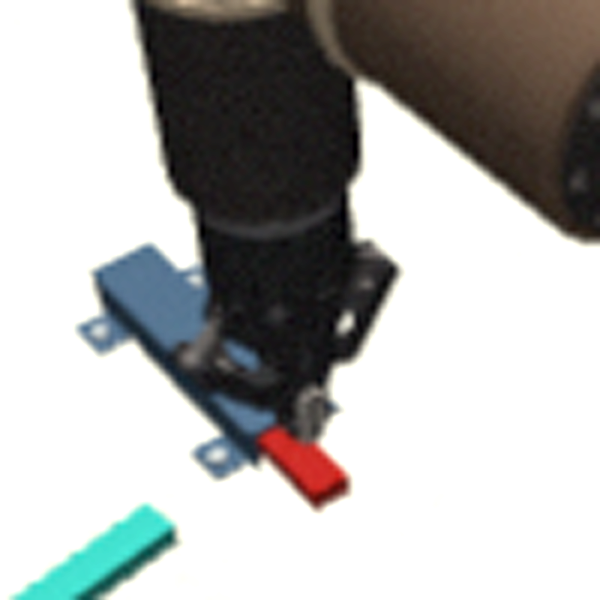

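The scene view shows the shut fingertips at about px (281,158), roughly 28 mm above where the reported TCP should be. So the reported z reads low against the true tips. I'll open, go down about 22 mm watching the force, and close again.

```bash
python3 -m handwheel '0 0 0 0 0;0 0 0 0 0;0 0 0 0 0;0 0 0 0 0;0 0 0 0 0;0 0 0.25 0 0;0 0 0.2 0 0;0 0 0.1 0 0;0 0 0 0 0;0 0 0 0 0'; python3 -m handwheel '0 0 0 0 0.4;0 0 0 0 0.6;0 0 0 0 0.7;0 0 0 0 0.8;0 0 0 0 0.9;0 0 0 0 1;0 0 0 0 1'
```

```text
time: 7.3
position: [0.5, -0.1793, -0.0182]
tcp_rot: [[-0.008, -1.0, -0.001], [-1.0, 0.008, -0.0], [0.0, 0.001, -1.0]]
wrist_force: [-0.3, 0.6, 0.3]
gripper_width: 1.001
finger_force: 0.0
time: 8.0
position: [0.5002, -0.1793, -0.0179]
tcp_rot: [[-0.008, -1.0, 0.0], [-1.0, 0.008, -0.0], [0.0, -0.0, -1.0]]
wrist_force: [0.2, 0.6, 0.2]
gripper_width: 0.003
finger_force: 0.0
```

```bash
python3 - <<'E'
from rig import eyes
import pickle
from h import *
g=eyes.grab_frame("scene");pickle.dump(g,open("s3.pkl","wb"));w=eyes.grab_frame("wrist");pickle.dump(w,open("w3.pkl","wb"))
for n in("s2","s3"):
    f=pickle.load(open(n+".pkl","rb"));c=f["color"].astype(int)
    print(n)
    for v in range(150,172): print(v,["%d,%d,%d"%tuple(c[v,u]) for u in range(276,288,2)])
for n in("w2","w3"):
    c=pickle.load(open(n+".pkl","rb"))["color"].astype(int); print(n,[ (v,tuple(int(i) for i in c[v,321])) for v in range(228,296,3)])
E
```

```text
s2
150 ['8,11,10', '19,17,18', '53,50,49', '84,80,75', '86,86,81', '170,170,157']
151 ['15,13,13', '11,11,12', '72,68,66', '45,42,40', '71,70,66', '166,165,154']
152 ['17,17,16', '19,17,18', '60,58,55', '44,42,41', '33,35,40', '132,135,131']
153 ['16,13,16', '14,12,12', '59,59,56', '43,41,39', '40,39,40', '114,115,111']
154 ['21,19,19', '16,15,16', '53,52,49', '44,43,40', '63,62,59', '171,169,158']
155 ['32,21,23', '28,25,27', '54,50,49', '41,40,37', '112,110,103', '171,170,158']
156 ['80,28,28', '26,23,24', '50,47,46', '34,33,32', '139,138,129', '171,171,159']
157 ['121,26,21', '54,15,16', '53,48,45', '46,44,41', '150,148,139', '171,170,158']
158 ['122,27,24', '105,24,19', '76,48,45', '89,70,65', '170,169,157', '169,169,157']
159 ['122,27,24', '119,24,20', '110,31,29', '125,42,38', '164,159,148', '170,169,158']
160 ['118,26,21', '122,27,23', '123,26,22', '121,27,22', '148,116,107', '172,172,160']
161 ['93,19,18', '122,27,21', '123,26,22', '123,28,23', '127,44,40', '168,164,152']
162 ['69,31,27', '120,26,26', '123,28,24', '124,28,26', '122,27,23', '146,114,105']
163 ['105,87,81', '94
[... 2872 characters left out ...]
7, (58, 58, 55)), (270, (62, 60, 59)), (273, (63, 62, 56)), (276, (58, 56, 53)), (279, (64, 60, 58)), (282, (59, 57, 53)), (285, (133, 130, 124)), (288, (10, 16, 14)), (291, (8, 7, 2)), (294, (5, 4, 13))]
w3 [(228, (109, 27, 23)), (231, (110, 30, 26)), (234, (109, 25, 24)), (237, (111, 29, 28)), (240, (111, 28, 26)), (243, (110, 27, 28)), (246, (64, 50, 48)), (249, (60, 61, 55)), (252, (59, 59, 56)), (255, (66, 65, 61)), (258, (57, 57, 53)), (261, (60, 59, 55)), (264, (61, 62, 60)), (267, (64, 62, 60)), (270, (60, 59, 56)), (273, (61, 58, 59)), (276, (64, 64, 59)), (279, (60, 61, 55)), (282, (65, 61, 60)), (285, (137, 133, 126)), (288, (14, 13, 14)), (291, (10, 12, 10)), (294, (21, 21, 19))]
```

```bash
python3 -m handwheel '0 0 0 0 0;0 0 0 0 0;0 0 0 0 0;0 0 0 0 0;0 0 0.1 0 0;0 0 0.1 0 0;0 0 0.1 0 0;0 0 0.04 0 0;0 0 0 0 0'; python3 -m handwheel '0 0 0 0 0.4;0 0 0 0 0.6;0 0 0 0 0.7;0 0 0 0 0.8;0 0 0 0 0.9;0 0 0 0 1;0 0 0 0 1'
```

```text
time: 9.0
position: [0.4998, -0.1793, -0.032]
tcp_rot: [[-0.008, -1.0, -0.001], [-1.0, 0.008, 0.0], [0.0, 0.001, -1.0]]
wrist_force: [0.5, 0.3, -0.1]
gripper_width: 0.998
finger_force: 0.0
time: 9.7
position: [0.5005, -0.1794, -0.0311]
tcp_rot: [[-0.008, -1.0, 0.001], [-1.0, 0.008, -0.0], [0.0, -0.001, -1.0]]
wrist_force: [-0.8, 0.0, 5.5]
gripper_width: 0.264
finger_force: 59.6
```

Gripped: width 0.26, pad force 60 N. Now pull straight out along tool −x.

```bash
python3 -m handwheel '-0.1 0 -0.03 0 1;-0.2 0 0 0 1;-0.3 0 0 0 1;-0.4 0 0 0 1;-0.4 0 0 0 1;-0.4 0 0 0 1;-0.4 0 0 0 1;-0.4 0 0 0 1;-0.4 0 0 0 1;-0.4 0 0 0 1'; python3 -m handwheel '-0.4 0 0 0 1;-0.4 0 0 0 1;-0.3 0 0 0 1;-0.2 0 0 0 1;-0.1 0 0 0 1;0 0 0.03 0 1;0 0 0 0 1'
python3 - <<'E'
from rig import eyes
import pickle
from h import *
f=eyes.grab_frame("top");pickle.dump(f,open("t4.pkl","wb"))
cv2.imwrite("pics/t4.png",cv2.resize(f["color"][130:260,280:480],None,fx=3,fy=3)[:,:,::-1])
E
```

```text
time: 10.7
position: [0.5009, -0.0418, -0.0305]
tcp_rot: [[-0.008, -1.0, -0.0], [-1.0, 0.008, -0.0], [0.0, 0.0, -1.0]]
wrist_force: [0.8, 0.7, -0.2]
gripper_width: 0.258
finger_force: 58.8
time: 11.4
position: [0.5021, 0.013, -0.0311]
tcp_rot: [[-0.008, -1.0, 0.001], [-1.0, 0.008, 0.001], [-0.001, -0.001, -1.0]]
wrist_force: [-1.5, 3.4, 4.2]
gripper_width: 0.261
finger_force: 59.4
```

View pics/t4.png

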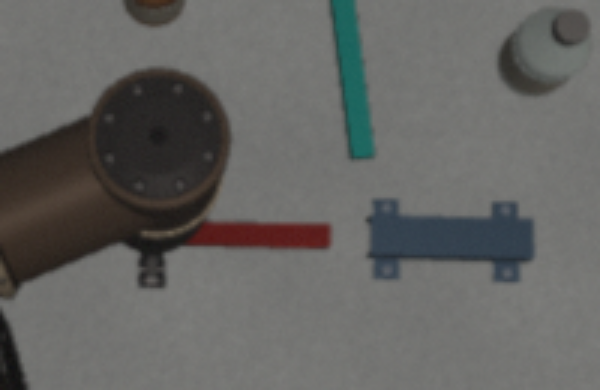

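The picture shows the bar fully out, its rear end at crop px (330,236), with a clear gap of about 35 mm to the sleeve mouth at (370,238). Release, lift a little, shift to the middle and look.

```bash
python3 -m handwheel '0 0 0 0 0.5;0 0 0 0 0;0 0 0 0 0;0 0 0 0 0;0 0 0 0 0;0 0 -0.5 0 0;0 0 -0.9 0 0;0 0 -0.9 0 0;0 0 -0.7 0 0;0 0 0 0 0'
python3 - <<'E'
from rig import eyes,r
import pickle
from h import *
f=eyes.grab_frame("wrist");pickle.dump(f,open("w5.pkl","wb"));t=eyes.grab_frame("top");c=f["color"].astype(int)
s=r.state()
for n,q,z in(("wrist",f,.016),("top",t,.016)):
    c=q["color"].astype(int);m=((c[:,:,0]-c[:,:,2])>(40 if n=="wrist" else 28)).astype(np.uint8)
    if n=="top": m[:195]=0;m[230:]=0;m[:,:330]=0;m[:,420:]=0
    k,l,st,_=cv2.connectedComponentsWithStats(m);i=1+np.argmax(st[1:,4]);print(n,st[i])
    ys,xs=np.nonzero(l==i);b=cv2.boxPoints(cv2.minAreaRect(np.c_[xs,ys].astype(np.float32)));B=onz(q,b,z);print(B.round(4).tolist(),"mid",B.mean(0).round(4))
print(s["position"],s["tcp_rot"][:,0])
cv2.imwrite("pics/w5.png",f["color"][:,:,::-1])
E
```

```text
time: 12.45
position: [0.5044, 0.0135, 0.0926]
tcp_rot: [[-0.007, -1.0, 0.007], [-1.0, 0.007, 0.002], [-0.002, -0.007, -1.0]]
wrist_force: [-0.3, 0.3, 0.1]
gripper_width: 0.997
finger_force: 0.0
wrist [ 319    0   31  216 6054]
[[0.5117, -0.1403, 0.016], [0.4894, -0.1401, 0.016], [0.4872, 0.0319, 0.016], [0.5147, 0.0318, 0.016]] mid [ 0.5008 -0.0542  0.016 ]
top [338 204  53   9 418]
[[0.5114, -0.0095, 0.016], [0.5125, -0.1657, 0.016], [0.4882, -0.1653, 0.016], [0.4871, -0.0096, 0.016]] mid [ 0.4998 -0.0875  0.016 ]
[0.5018693  0.01282376 0.08895574] [-8.32737365e-03 -9.99964958e-01 -8.58770834e-04]
```

View pics/w5.png

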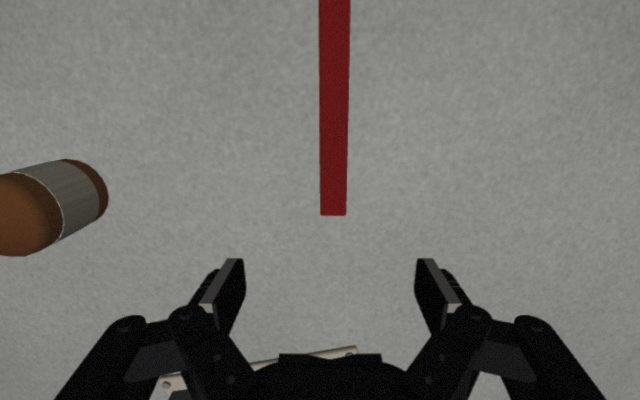

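The bar lies flat on the bench, loose, with its end at px (333,215) in the wrist view, midway between the fingers. Its centre is at about (0.5005, −0.067). Regrasp there.

```bash
python3 -m handwheel '0.6 0.02 0 0 0;0.8 0 0 0 0;0.6 0 0.3 0 0;0 0 0.7 0 0;0 0 0.8 0 0;0 0 0.6 0 0;0 0 0.4 0 0;0 0 0.2 0 0;0 0 0.02 0 0;0 0 0 0 0'; python3 -m handwheel '0 0 0 0 0.4;0 0 0 0 0.6;0 0 0 0 0.8;0 0 0 0 1;0 0 0 0 1;0 0 0 0 1;0 0 0 0 1'
```

```text
time: 13.55
position: [0.5002, -0.0673, -0.0324]
tcp_rot: [[-0.008, -1.0, -0.001], [-1.0, 0.008, -0.0], [0.0, 0.001, -1.0]]
wrist_force: [-0.3, 0.2, 0.4]
gripper_width: 0.997
finger_force: 0.0
time: 14.25
position: [0.5007, -0.0672, -0.0316]
tcp_rot: [[-0.008, -1.0, 0.001], [-1.0, 0.008, 0.0], [-0.0, -0.001, -1.0]]
wrist_force: [-2.0, 0.6, 6.5]
gripper_width: 0.266
finger_force: 59.2
```

```bash
python3 -m handwheel '0 0 -0.2 0 1;0 0 -0.4 0 1;0 0 -0.7 0 1;0 0 -0.8 0 1;0 0 -0.8 0 1;0 0 -0.6 0.5 1;0 0 -0.2 0.9 1;0 0 0 0.9 1;0 0 0 0.9 1;0 0 0 0.9 1'; python3 -m handwheel '0 0 0 1 1;0 0 0 1 1;0 0 0 1 1;0 0 0 1 1;0 0 0 1 1;0 0 0 1 1;0 0 0 1 1;0 0 0 1 1;0 0 0 1 1;0 0 0 1 1';python3 -m handwheel '0 0 0 1 1;0 0 0 1 1;0 0 0 0.9 1;0 0 0 0.7 1;0 0 0 0.5 1;-0.3 0.5 0 0 1;-0.4 0.8 0 0 1;-0.4 0.8 0 0 1;-0.4 0.8 0 0 1;-0.4 0.8 0 0 1';python3 -m handwheel '-0.4 0.8 0 0 1;-0.4 0.8 0 0 1;-0.4 0.8 0 0 1;-0.4 0.8 0 0 1;-0.3 0.5 0 0 1;-0.2 0.3 0 0 1;0 0 0 0 1;0 0 0 0 1'
python3 - <<'E'
from rig import eyes,r
import pickle
from h import *
for n in("top","scene","wrist"):
    pickle.dump(eyes.grab_frame(n),open(n+"6.pkl","wb"))
s=r.state();P=s["position"];R=s["tcp_rot"];c=pickle.load(open("wrist6.pkl","rb"))["color"]
t=np.array([.589,.268,.0284]);print(P,R,(t-P)@R/.04,"ang",(np.degrees(np.arctan2(R[1,0],R[0,0]))+180))
cv2.imwrite("pics/w6.png",np.clip(c[:,:,::-1]*1.5,0,255).astype(np.uint8))
E
```

```text
time: 15.25
position: [0.4998, -0.0673, 0.1161]
tcp_rot: [[-0.293, -0.956, -0.0], [-0.956, 0.293, 0.0], [-0.0, 0.0, -1.0]]
wrist_force: [0.7, -0.2, -2.3]
gripper_width: 0.262
finger_force: 59.3
time: 16.25
position: [0.4998, -0.0674, 0.1159]
tcp_rot: [[-0.839, -0.544, -0.0], [-0.544, 0.839, 0.0], [0.0, 0.0, -1.0]]
wrist_force: [-0.3, -0.0, -1.3]
gripper_width: 0.259
finger_force: 59.3
time: 17.25
position: [0.5301, 0.0975, 0.1161]
tcp_rot: [[-0.958, -0.288, -0.0], [-0.288, 0.958, 0.0], [0.0, 0.0, -1.0]]
wrist_force: [0.5, -0.5, -1.9]
gripper_width: 0.264
finger_force: 59.3
time: 18.05
position: [0.5643, 0.2731, 0.1155]
tcp_rot: [[-0.958, -0.288, -0.001], [-0.288, 0.958, -0.001], [0.001, -0.0, -1.0]]
wrist_force: [-0.9, -0.0, -2.2]
gripper_width: 0.26
finger_force: 59.3
[0.56460913 0.27259148 0.11585811] [[-9.57945981e-01 -2.86948491e-01 -2.47747322e-04]
 [-2.86948475e-01  9.57946013e-01 -9.75047544e-05]
 [ 2.65307401e-04 -2.23135714e-05 -9.99999965e-01]] [-0.55177048 -0.28488397  2.18631278] ang 16.675354176400702
```

View pics/w6.png

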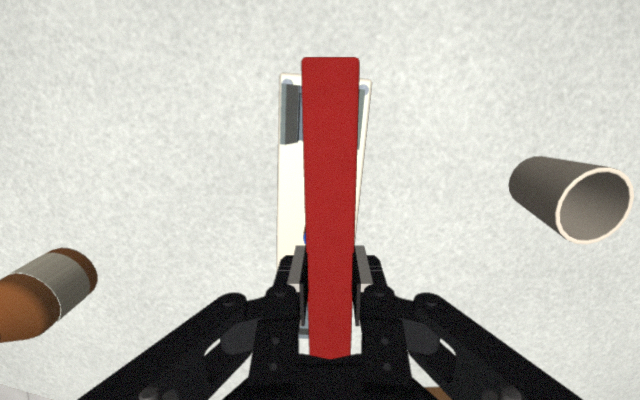

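The bar hangs over the rack at px (303–359, 57–355), slightly turned against it. Work out the bar's true offset in the grip and the rack pose before lowering.

```bash
python3 - <<'E'
import pickle
from h import *
from rig import r
f=pickle.load(open("wrist6.pkl","rb"));c=f["color"].astype(int);zt=.1159+.0316+.016
m=((c[:,:,0]-c[:,:,2])>40);m[:,:290]=0;m[:,370:]=0
R=[]
for v in range(65,235,5):
    q=np.nonzero(m[v])[0]; q=q[np.abs(q-330)<32]; R.append(((q.min()+q.max())/2,v))
P=onz(f,R,zt);d=np.polyfit(P[:,0],P[:,1],1);print("wrist bar ang",np.degrees(np.arctan(d[0])),"y at x=.5646",np.polyval(d,.5646))
v0=np.nonzero(m[:,331])[0].min();E=onz(f,[[331,v0]],zt)[0];print("end",E,"dist from TCP",np.linalg.norm(E[:2]-[.5646,.2726]))
# wrist rack edges: left/right of white base at z=.008
for n in("top","scene"):
    g=pickle.load(open(n+"6.pkl","rb"));c=g["color"].astype(int);m=((c[:,:,0]-c[:,:,2])>(28 if n=="top" else 60)).astype(np.uint8)
    k,l,st,ce=cv2.connectedComponentsWithStats(m)
    for i in range(1,k):
        if st[i,4]>30:
            ys,xs=np.nonzero(l==i);b=cv2.boxPoints(cv2.minAreaRect(np.c_[xs,ys].astype(np.float32)));print(n,st[i],onz(g,b,zt-.002).round(3).tolist())
# rack: project model to start frames and fit white base outline corners
E
```

```text
wrist bar ang 16.66792841048862 y at x=.5646 0.2724965227502436
end [0.46942788 0.24446386 0.1635    ] dist from TCP 0.0992440118785051
top [149  67  34  39 413] [[0.856, 0.534, 0.161], [0.881, 0.455, 0.161], [0.788, 0.423, 0.161], [0.764, 0.502, 0.161]]
top [322 114  20  18 215] [[0.736, 0.041, 0.161], [0.74, -0.012, 0.161], [0.693, -0.016, 0.161], [0.688, 0.037, 0.161]]
top [118 171  17  16  95] [[0.568, 0.594, 0.161], [0.577, 0.586, 0.161], [0.538, 0.545, 0.161], [0.53, 0.552, 0.161]]
top [231 175  17  37 325] [[0.564, 0.286, 0.161], [0.57, 0.263, 0.161], [0.471, 0.234, 0.161], [0.465, 0.256, 0.161]]
top [  0 295  10  12  40] [[0.242, 0.874, 0.161], [0.242, 0.85, 0.161], [0.215, 0.847, 0.161], [0.214, 0.87, 0.161]]
scene [233 227  23  19 265] [[0.788, 0.039, 0.161], [0.737, 0.054, 0.161], [0.75, 0.098, 0.161], [0.8, 0.083, 0.161]]
scene [341 237  31  47 481] [[0.663, 0.292, 0.161], [0.544, 0.254, 0.161], [0.54, 0.279, 0.161], [0.658, 0.314, 0.161]]
```

```bash
python3 -m handwheel '0 0 0 0.97 1;-0.3 -0.2 0 0 1;-0.25 -0.1 0 0 1;0 0 0 0 1;0 0 0 0 1'; python3 - <<'E'
import pickle
from h import *
from rig import r
s=r.state();P=s["position"];R=s["tcp_rot"]
print((np.array([.589,.268,.0284])-P)@R/.04,"ang",np.degrees(np.arctan2(R[1,0],R[0,0]))+180)
# rack base outline from initial pictures
for n in("top","scene"):
    f=pickle.load(open(n+".pkl","rb"));g=f["color"].copy()
    for a in(0,):
        u=np.array([np.cos(np.radians(12.75)),np.sin(np.radians(12.75))]);w=np.array([-u[1],u[0]]);o=np.array([.589,.268])
        Q=[np.r_[o+sx*.125*u+sy*.042*w,.008] for sx,sy in((1,1),(1,-1),(-1,-1),(-1,1))]
        # measure: signed brightness edges along rack y and x at z=.008
        def prof(a,b,N=81):
            L=np.linspace(a,b,N);px=proj(f,L).astype(np.float32)
            return L,cv2.remap(f["color"].astype(np.float32),px[:,0].reshape(1,-1),px[:,1].reshape(1,-1),cv2.INTER_LINEAR)[0]
        for sx in(-.065,-.05,.05,.065):
            a=np.r_[o+sx*u-.06*w,.008];b=np.r_[o+sx*u+.06*w,.008];L,V=prof(a,b,121)
            e=V[:,0]-V[:,2]  # base is warmer than bench
            dd=np.gradient(cv2.GaussianBlur(e.reshape(1,-1),(9,1),0)[0]);print(n,sx,"rise",np.argmax(dd[:40])-60,"fall",np.argmin(dd[80:])+80-60)
E
```

```text
time: 18.7
position: [0.5893, 0.2663, 0.1154]
tcp_rot: [[-0.975, -0.222, -0.0], [-0.222, 0.975, -0.0], [0.0, -0.0, -1.0]]
wrist_force: [-0.4, 0.3, -1.2]
gripper_width: 0.262
finger_force: 59.3
[-0.00281956  0.04289575  2.17440376] ang 12.819397076048148
top -0.065 rise -42 fall 36
top -0.05 rise -42 fall 41
top 0.05 rise -41 fall 40
top 0.065 rise -43 fall 42
scene -0.065 rise -41 fall 42
scene -0.05 rise -41 fall 42
scene 0.05 rise -38 fall 42
scene 0.065 rise -42 fall 43
```

The rack pose and the bar's offset in the grip agree to about 1 mm, so lower it, slowly at the end.

```bash
python3 -m handwheel '0 0.04 0.2 0 1;0 0 0.4 0 1;0 0 0.4 0 1;0 0 0.3 0 1;0 0 0.25 0 1;0 0 0.2 0 1;0 0 0.15 0 1;0 0 0.1 0 1;0 0 0.05 0 1;0 0 0 0 1'; python3 -m handwheel '0 0 0.04 0 1;0 0 0.03 0 1;0 0 0.03 0 1;0 0 0 0 1'
python3 - <<'E'
from rig import eyes
import cv2,numpy as np
f=eyes.grab_frame("scene");a=cv2.resize(f["color"][215:335,295:415],(600,600),interpolation=cv2.INTER_CUBIC)[:,:,::-1]
cv2.imwrite("pics/s7.png",np.clip(a*1.4,0,255).astype(np.uint8))
E
```

```text
time: 19.7
position: [0.5887, 0.2685, 0.0337]
tcp_rot: [[-0.975, -0.222, 0.0], [-0.222, 0.975, 0.0], [-0.0, 0.0, -1.0]]
wrist_force: [-0.6, 0.9, -2.5]
gripper_width: 0.263
finger_force: 59.3
time: 20.1
position: [0.5885, 0.2684, 0.0296]
tcp_rot: [[-0.975, -0.222, -0.0], [-0.222, 0.975, -0.0], [0.0, -0.0, -1.0]]
wrist_force: [-0.7, 0.4, -1.9]
gripper_width: 0.263
finger_force: 59.3
```

View pics/s7.png

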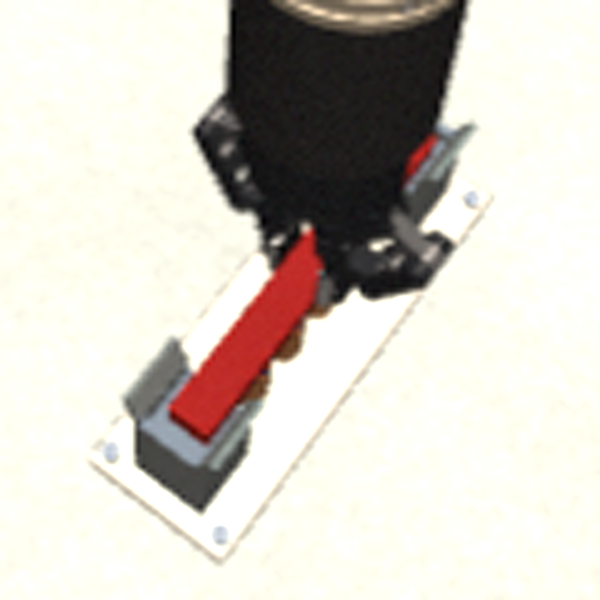

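The bar is within both channels, its near end at crop px (190,425) on the grey floor. The wrist still carries its weight, so lower it in 1 mm steps until it touches.

```bash
python3 -m handwheel '0 0 0.025 0 1;0 0 0.015 0 1;0 0 0 0 1'; python3 -m handwheel '0 0 0.02 0 1;0 0 0 0 1;0 0 0 0 1'
```

```text
time: 20.45
position: [0.5887, 0.2685, 0.0285]
tcp_rot: [[-0.975, -0.223, 0.0], [-0.223, 0.975, 0.0], [-0.0, 0.0, -1.0]]
wrist_force: [-0.7, 0.3, 3.1]
gripper_width: 0.258
finger_force: 59.8
time: 20.75
position: [0.5887, 0.2685, 0.0285]
tcp_rot: [[-0.975, -0.223, 0.001], [-0.223, 0.975, 0.0], [-0.001, 0.0, -1.0]]
wrist_force: [-3.5, -0.6, 8.2]
gripper_width: 0.264
finger_force: 60.6
```

Contact at the expected height. Release, retreat and check.

```bash
python3 -m handwheel '0 0 0 0 0.6;0 0 0 0 0.4;0 0 0 0 0;0 0 0 0 0;0 0 0 0 0;0 0 -0.3 0 0;0 0 -0.6 0 0;0 0 -0.8 0 0;0 0 -0.8 0 0;0 0 -0.8 0 0'; python3 -m handwheel '0.6 0 -0.6 0 0;0.9 0 0 0 0;0.9 0 0 0 0;0.8 0 0 0 0;0.4 0 0 0 0;0 0 0 0 0;0 0 0 0 0'
python3 - <<'E'
from rig import eyes,r
from h import *
import pickle
for n in("top","scene"):
    f=eyes.grab_frame(n);pickle.dump(f,open(n+"8.pkl","wb"));c=f["color"].astype(int)
    m=((c[:,:,0]-c[:,:,2])>(28 if n=="top" else 60)).astype(np.uint8)
    o=np.array([.589,.268]);a=np.radians(12.8);u=np.array([np.cos(a),np.sin(a)]);w=np.array([-u[1],u[0]])
    k=np.zeros_like(m);cv2.fillConvexPoly(k,proj(f,[np.r_[o+sx*.12*u+sy*.03*w,.07] for sx,sy in((1,1),(1,-1),(-1,-1),(-1,1))]).astype(np.int32),1)
    ys,xs=np.nonzero(m*k);b=cv2.boxPoints(cv2.minAreaRect(np.c_[xs,ys].astype(np.float32)));B=onz(f,b,.076)[:,:2]-o
    print(n,len(xs),np.c_[B@u,B@w].round(4).tolist())
f=pickle.load(open("scene8.pkl","rb"));a=cv2.resize(f["color"][215:335,295:415],(600,600),interpolation=cv2.INTER_CUBIC)[:,:,::-1]
cv2.imwrite("pics/s8.png",np.clip(a*1.4,0,255).astype(np.uint8))
E
```

```text
time: 21.75
position: [0.5886, 0.2684, 0.1616]
tcp_rot: [[-0.975, -0.223, 0.001], [-0.223, 0.975, 0.0], [-0.001, 0.0, -1.0]]
wrist_force: [0.2, 0.8, -0.7]
gripper_width: 1.0
finger_force: 0.0
time: 22.45
position: [0.4486, 0.2368, 0.1845]
tcp_rot: [[-0.975, -0.223, 0.002], [-0.223, 0.975, 0.001], [-0.002, 0.001, -1.0]]
wrist_force: [-0.2, 0.2, 0.3]
gripper_width: 1.0
finger_force: 0.0
top 494 [[0.1011, 0.0152], [0.1004, -0.013], [-0.081, -0.0125], [-0.0803, 0.015]]
scene 711 [[0.1006, -0.0096], [-0.0994, -0.011], [-0.0966, 0.0143], [0.1012, 0.0134]]
```

View pics/s8.png

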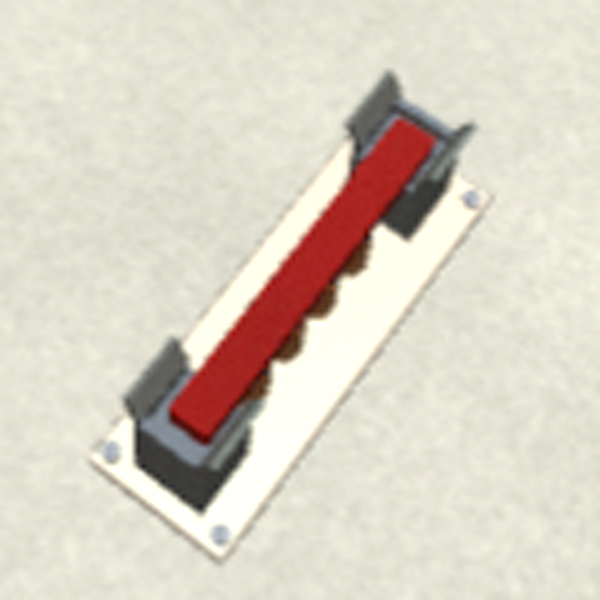

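The bar lies in both channels, ends at crop px (190,425) and (418,130), centred to about 1–2 mm and level, and the gripper is clear.

```bash
python3 -c "
from rig import job
print(job.hand_in())"
```

```text
the job is handed in; nothing more can be done
None
```

The red bar was drawn from its sleeve, laid on the bench and let go, retaken by its middle, and now lies level, fully down in both rack channels; the job was handed in at about 22.5 s.

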